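# Purge the microscope's sample chamber at the air console

## Task

Blow the dust out of the microscope's sample chamber with a short burst of clean air: on the sloping console, pull the big round knob, the widest of the three, straight out until it snaps on, leave it out for about two seconds, then push it fully home and let go. Leave the other two knobs as they are: the slim one stays out and the T-bar one stays in.

Things in the scene. Friction and masses are not known exactly. Their poses are not given: they have to be found in the camera images.
- air_knob (a joint): Purge knob's travel along its axis, m: 0 = home (off, its start), 0.020 = fully out (on). Over-centre sprung: leaving either end takes about 7 N, fading to none at half travel, past which it snaps to the other end and stays. Black like the other two knobs; the three stand 95 mm apart in a row, in any order, on the sloping panel of a white wedge-shaped console (320 mm wide, 180 deep).
- air_knob_grip (a point): Centre of the purge knob's head (moves with it): round, 36 mm across, 26 thick along z. z = knob axis, out of the panel, the way to pull: up, leaning 20 degrees from vertical to the console's low front (robot side). y = level, along the row; x = up the slope. Home, it is 31 mm from the panel along z; a 22 mm wide collar rises 7 mm round the stem. 70 mm free beside the head along y.
- lamp_knob (a joint): A bystander: the slim cylindrical knob, 16 mm in diameter, 26 mm long. It works alike; 0 = in, 0.020 = out. It starts out and must stay out.
- vent_knob (a joint): A bystander: the T-bar knob, a bar 44 mm long (up the slope), 14 mm wide, 18 mm thick. It works alike; 0 = in, 0.020 = out. It starts in and must stay in.

How it is judged:
On the way:
1. the round knob is pulled out to its on detent (at least 15 mm) and left out for at least 1 s (value of joint air_knob above 0.015 m), for 1 s.
At the end, for the whole second after the job is handed in: The round knob is home again (within 4 mm of fully in), the slim knob is still out (at least 15 mm) and the T-bar knob still in (within 5 mm) (value of joint air_knob below 0.004 m and value of joint lamp_knob above 0.015 m and value of joint vent_knob below 0.005 m); the robot touches nothing.
It fails at once if the slim lamp knob is pushed in (below 10 mm) (value of joint lamp_knob below 0.01 m).
It fails at once if the T-bar knob is pulled out (above 10 mm) (value of joint vent_knob above 0.01 m).
It also fails if it takes over 32 s, if anything falls off the work surface, if the arm or the gripper's body presses on something with over 40 N, if the wrist force passes 120 N, or if a joint passes its speed limit or range.

## Robot

A 6-joint arm with a two-finger parallel gripper is mounted at the origin on the work surface. World frame = base frame: x ahead of the robot, y to its left, z up, the work surface at z = 0. Lengths are in m, angles in rad, forces in N, time in s.
With the tool pointing down it reaches from about 0.35 to 0.85 m from the base axis. Payload 8.1 kg.
Tool frame: the origin (TCP) lies midway between the tips of the shut fingers; the grasp point (between the pads) lies 19 mm behind it; z points along the fingers, y is the direction in which the jaws open and shut (so a half turn about z gives the same grasp; the last joint's range is limited). The gripper opens to 93 mm and grips with 3 to 60 N. Pads are 15 mm wide; open, the fingers measure 128 mm over their backs; the gripper's body (75 mm by 188 mm) begins 65 mm behind the grasp point.
Start: joints at [-0.085, 0.13, 1.488, -0, 1.523, -0.085], TCP at [0.6, 0, 0.195] pointing down, gripper open.
Joint ranges: [-2.96, 2.96], [-0.89, 2.26], [0.02, 2.5], [-1.34, 4.48], [0, 2.73], [-2.66, 2.66]. Speed limits (rad/s): [2.39, 2.39, 2.79, 3.14, 3.14, 3.14].

## Interface

Orientations are given as a rotation vector (axis times angle).
In Python, from plant import robot, optics, ticket gives the robot as it stands.
- The arm moves only by the tool send_rows, never from a script. Its argument "targets" is a list of rows, each a list of 3 entries, a list of its own where there are three numbers: the opening, from -1 (shut) to 1 (fully open), then the shift along the tool's x, y, z in mm, then the turn about the tool's z in rad. A call has 1 to 12 rows; each row shifts and turns the commanded pose from where the row before left it, along the tool's axes as they then stand; what a row does not reach is not made up. A row lasts 1/10 s, in which the tool goes at most 50 mm and 8.59 degrees, less where a joint would pass 70% of its speed; a pose out of reach is approached as far as the arm can. A call with a gripper value outside its range is refused whole. The fingers move at their own pace and stop on an object; "newtons" is the grip in N (left out, the last holds). Time passes only in rows, so rows that do not move let the fingers close. It gives the time, the measured TCP pose, the force and the opening at its end, in the units of the state.
- robot.read_state(): the state, without advancing time (a new reading comes with each control period).
- optics.read_camera(name): name is "scene" or "side" or "wrist"; returns a dict with "color" (384x512x3 uint8, red, green, blue), "K" (3x3 intrinsics, pixels), "k1" (the pictures are not rectified: a ray, as slopes to the right and down, at radius r is drawn at 1 + k1 r^2 times it, then the intrinsics apply), "position" and "orientation" of the camera in the world. Camera axes: x right, y up, looking along -z (the intrinsics and any distortion apply to the point x, -y, -z); pixel columns grow to the right and rows downward; lengths in m; the calibration is good to about 2 mm. A picture is of the moment at which its call begins. There is no depth.
- ticket.close_job(): hands the job in, once; it reports no verdict.
Trained networks look in the newest picture that a camera, given by its name, has taken for a name from the list of things; names that differ only in an ending like _2 or _b are one class to them, and where a whole thing is asked for, a point or a joint stands for the part that bears it (a point fixed in the world has none). Each returns a list of dicts, best first, with "confidence" (0 to 1); they miss things now and then, are a little off and sometimes report something else, mostly with a low value. They report only what shows in the picture. A call takes as long as a camera call.
- optics.cut_out(camera, name): "region" (384x512 bool, what is visible of it) and "point" ([column, row] in pixels, amid what is visible of it).
The state is a dict: "t": time; "q": joint angles; "dq": joint speeds; "joint_torque": joint torques, N m; "tool_pos": TCP position; "orientation": TCP orientation; "force": force on the tool from outside, world axes, zero at the start; "wrist_torque": the same for the moment, N m; "opening": finger opening in m.
Only numpy, scipy, OpenCV 4.12 (cv2) and the standard library are available. Lean on these libraries where they do the work, as an engineer would, in place of code of your own. Each camera call takes 0.05 s, during which the arm holds its last target.

## Working session

There is one attempt and no reset: what is moved stays moved. The work goes in short steps, Python scripts to look and compute and a tool call to move; the robot and the scene stay as the last step left them, time stands still between calls to the robot, and variables do not carry over. Pictures are saved under pics/ and viewed, and the job is handed in when it is done.

Besides the shell and the picture viewer there is one more tool, called after "Emit:" as name(argument=value, ...), one argument or row to a line, values as JSON. send_rows: Moves the arm, as the interface text tells. Its arguments: {"type":"object","properties":{"targets":{"type":"array","items":{"type":"array"}},"newtons":{"type":"number"}},"required":["targets"]}

```bash
mkdir -p pics; python3 - <<'E'
from plant import robot, optics, ticket
import cv2, numpy as np
s=robot.read_state(); print({k:np.round(v,4).tolist() for k,v in s.items()})
for c in ["scene","side","wrist"]:
    r=optics.read_camera(c); cv2.imwrite(f"pics/{c}0.png",r["color"][:,:,::-1])
    print(c,r["K"].tolist(),r["k1"],r["position"],r["orientation"])
    for n in ["air_knob","lamp_knob","vent_knob"]:
        print(n,[(round(d["confidence"],2),d["point"],int(d["region"].sum())) for d in optics.cut_out(c,n)])
E
```

```text
{'t': 0.0, 'q': [-0.0854, 0.1311, 1.4892, 0.0, 1.523, -0.0854], 'dq': [-0.0006, -0.0006, 0.0007, -0.0002, 0.0015, -0.0002], 'joint_torque': [-0.0016, -55.9853, -49.1756, 0.0767, 0.0359, -0.0003], 'tool_pos': [0.5994, 0.0001, 0.1935], 'orientation': [-2.2205, -2.2204, 0.0018], 'force': [0.3535, 0.1409, -0.1857], 'wrist_torque': [0.0407, 0.0123, 0.0143], 'opening': 0.0925}
scene [[476.49897604686385, 0.0, 256.6441788344333], [0.0, 476.49897604686385, 196.46961190684885], [0.0, 0.0, 1.0]] 0.06243744875829965 [1.08934259 0.19056168 0.68692731] [0.5200763  0.71948247 1.75449386]
air_knob [(0.77, [289.5, 211.0], 432)]
lamp_knob [(0.82, [232.4, 201.6], 253)]
vent_knob [(0.68, [346.9, 217.2], 189)]
side [[437.89945581903845, 0.0, 254.3199534085036], [0.0, 437.89945581903845, 194.6619211766086], [0.0, 0.0, 1.0]] -0.1152765865199188 [ 0.16669804 -0.3177647   0.71541514] [ 0.70108571 -0.31283937 -0.75791241]
air_knob [(0.58, [245.3, 198.5], 303)]
lamp_knob [(0.51, [285.7, 220.3], 143)]
vent_knob [(0.76, [204.1, 181.2], 186), (0.6, [286.1, 215.6], 118)]
wrist [[297.29383884203565, 0.0, 255.89185318219697], [0.0, 297.29383884203565, 191.84050019269492], [0.0, 0.0, 1.0]] -0.034893339379383374 [0.59969157 0.08499149 0.38448376] [-0.30743952  0.00036775  0.00053569]
air_knob [(0.7, [213.4, 101.6], 1571)]
lamp_knob [(0.96, [225.1, 203.2], 573)]
vent_knob [(0.72, [208.0, 102.6], 1510), (0.47, [179.4, 2.9], 222)]
```

```bash
python3 - <<'E'
import cv2,numpy as np
a=[cv2.imread(f"pics/{c}0.png") for c in ["scene","side"]]
crop=[cv2.resize(a[0][140:300,150:420],None,fx=2.9,fy=2.9),cv2.resize(a[1][100:300,130:380],None,fx=2.9,fy=2.9)]
cv2.imwrite("pics/sc1.png",crop[0]);cv2.imwrite("pics/sd1.png",crop[1])
E
```

```text
(no output)
```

View pics/sc1.png

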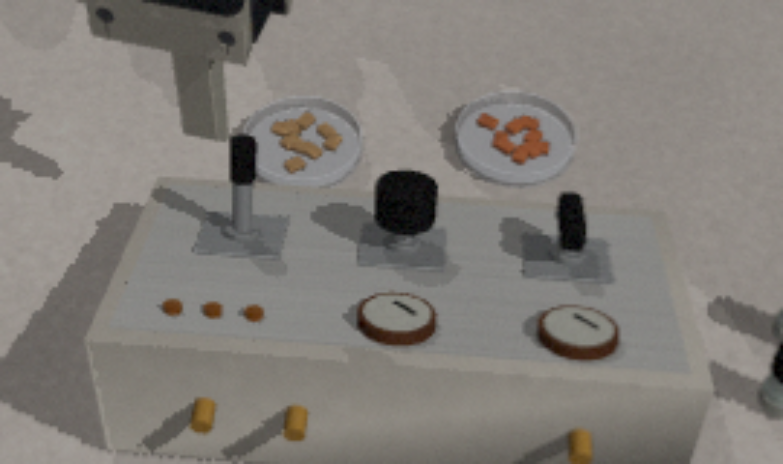

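View pics/sd1.png

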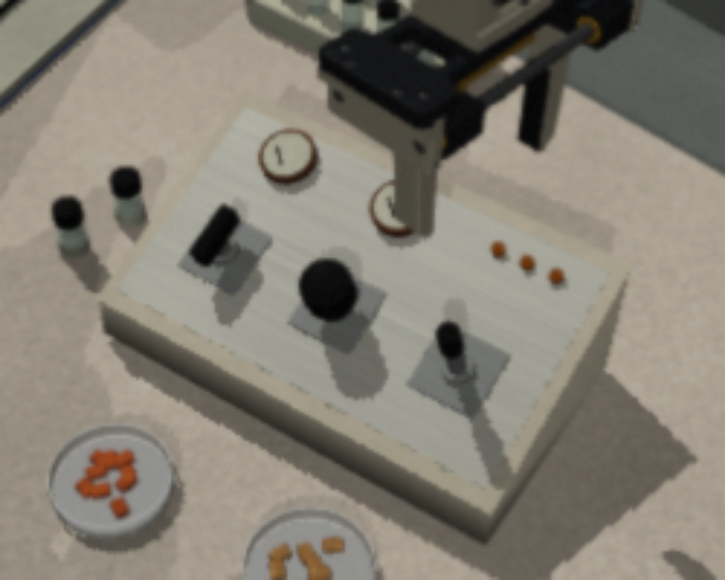

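View pics/wrist0.png

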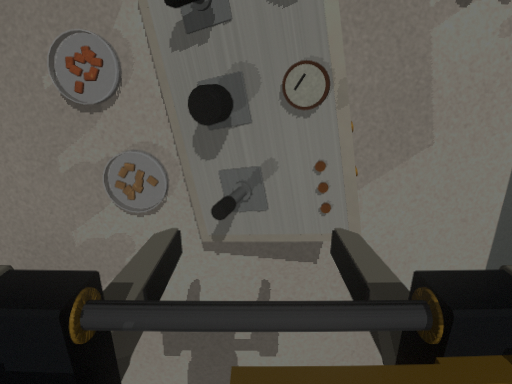

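View pics/side0.png

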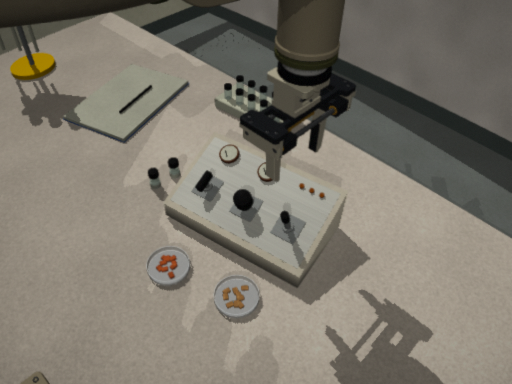

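The slim knob, round knob and T-bar stand in order of increasing world y. In the side view they are at about (286,218), (243,199) and (204,181). In the wrist view the round head is at about (210,104). Next I'll triangulate.

```bash
cat > h.py <<'E'
from plant import robot, optics, ticket
import cv2, numpy as np
from scipy.spatial.transform import Rotation as R
from scipy.optimize import least_squares
def project(r,p):
    c=R.from_rotvec(r["orientation"]).inv().apply(np.asarray(p)-r["position"])
    u=np.array([c[0]/-c[2],-c[1]/-c[2]]); u=u*(1+r["k1"]*(u@u))
    return np.array([r["K"][0,0]*u[0]+r["K"][0,2], r["K"][1,1]*u[1]+r["K"][1,2]])
def tri(obs,x0=(0.6,0.15,0.12)):
    f=lambda p:np.concatenate([(project(r,p)-uv)/r["K"][0,0]*np.linalg.norm(r["position"]-p)*1000 for r,uv in obs])
    s=least_squares(f,x0); return s.x,np.round(s.fun,1)
E
python3 - <<'E'
from h import *
P={}
obs={n:[] for n in ["air_knob","lamp_knob","vent_knob"]}
for c in ["scene","side","wrist"]:
    r=optics.read_camera(c)
    for n in obs:
        d=optics.cut_out(c,n)
        for e in d[:2]:
            m=e["region"]; ys,xs=np.nonzero(m); print(c,n,round(e["confidence"],2),np.round(e["point"],1),m.sum(),xs.min(),xs.max(),ys.min(),ys.max())
        if n=="vent_knob" and c=="wrist": continue
        if d: obs[n].append((r,np.array(d[0]["point"])))
for n in obs:
    P[n],res=tri(obs[n]); print(n,P[n].round(4),res)
    import itertools
    for a in itertools.combinations(obs[n],2): print("   ",*tri(a))
# fit console: yaw + air position, order lamp(+-95)
def model(v):
    yaw=v[0]; y=np.array([-np.sin(yaw),np.cos(yaw),0]); h=np.array([np.cos(yaw),np.sin(yaw),0])
    z=np.cos(np.radians(20))*np.array([0,0,1])-np.sin(np.radians(20))*h
    return {"air_knob":v[1:],"lamp_knob":v[1:]-.095*y+.02*z,"vent_knob":v[1:]+.095*y},y,h,z
def f(v):
    m=model(v)[0]
    return np.concatenate([(project(r,m[n])-uv) for n in obs for r,uv in obs[n]])
s=least_squares(f,[0.2,*P["air_knob"]],loss="soft_l1"); print(s.x,s.fun.round(1)); print(model(s.x))
E
```

```text
scene air_knob 0.88 [291.1 209.9] 408 279 300 200 222
scene lamp_knob 0.78 [232.1 199.6] 267 229 238 187 218
scene vent_knob 0.69 [344.9 217.2] 195 342 351 206 227
side air_knob 0.63 [242.3 198.7] 293 234 251 190 210
side lamp_knob 0.71 [288.1 219.8] 135 280 290 211 228
side vent_knob 0.57 [204.8 180.8] 198 196 212 171 190
wrist air_knob 0.91 [210.4  99.5] 1518 187 232 84 126
wrist lamp_knob 0.74 [227.3 202.7] 575 211 245 187 219
wrist vent_knob 0.61 [176.9   2.3] 203 164 203 0 7
air_knob [0.559  0.0834 0.0995] [-0.9 -0.4 -1.7  0.1  1.2  0.1]
    [0.56001229 0.08346915 0.09946852] [-1.1  0.4 -1.1 -0.4]
    [0.55750097 0.08375024 0.0974978 ] [-0.3 -0.  -0.1 -0.3]
    [0.55879031 0.08265483 0.10064951] [-1.4 -0.2  0.9  0.9]
lamp_knob [ 0.5734 -0.0158  0.1089] [-1.3  0.4 -4.  -0.   1.9  1.9]
    [ 0.57463641 -0.01658286  0.10957728] [-2.5  0.6 -2.5 -0.7]
    [ 0.57140826 -0.01472867  0.1074973 ] [ 0.4  0.2 -0.   0.4]
    [ 0.57382029 -0.01641887  0.10823332] [-3.3  0.5  2.4  2.2]
vent_knob [0.5452 0.1728 0.094 ] [ 0.2 -0.1  0.2  0.1]
    [0.54522295 0.17283762 0.09402449] [ 0.2 -0.1  0.2  0.1]
[0.18985358 0.56061507 0.08200803 0.0935522 ] [-1.7  2.7  0.2  2.1  3.9  1.6  1.2 -1.5 -4.  -1.7 -0.1  0.   1.8 -0.6
 -1.7  0.2]
({'air_knob': array([0.56061507, 0.08200803, 0.0935522 ]), 'lamp_knob': array([ 0.57182551, -0.01257589,  0.11234605]), 'vent_knob': array([0.54268713, 0.17530106, 0.0935522 ])}, array([-0.1887151 ,  0.98203188,  0.        ]), array([0.98203188, 0.1887151 , 0.        ]), array([-0.33587468, -0.06454437,  0.93969262]))
```

```bash
cat >> h.py <<'E'
def blob(img,uv,rad,th=45):
    m=(img.max(axis=2)<th).astype(np.uint8)
    n,l,st,ce=cv2.connectedComponentsWithStats(m)
    best=[i for i in range(1,n) if st[i,4]>25 and np.hypot(*(ce[i]-uv))<rad]
    return [(ce[i].round(1),st[i].tolist(),(st[i,:2]+(st[i,2:4]-1)/2)) for i in best]
def ray(r,uv,z):
    k=np.array([r["k1"],0,0,0,0.]); u=cv2.undistortPoints(np.array([[uv]],float),r["K"],k)[0,0]
    d=R.from_rotvec(r["orientation"]).apply([u[0],-u[1],-1]); p=np.asarray(r["position"]); return p+d*(z-p[2])/d[2]
E
python3 - <<'E'
from h import *
G={"scene":[(290,211),(232,194),(346,217)],"side":[(243,200),(285,217),(204,181)],"wrist":[(210,104),(224,206)]}
obs=[[],[],[]]
for c in G:
    r=optics.read_camera(c)
    for i,g in enumerate(G[c]):
        b=blob(r["color"],g,8); print(c,i,b)
        if b: obs[i].append((r,b[0][2] if i==0 else b[0][0]))
    if c=="wrist":
        for z in(0.02,0.05): 
            a=ray(r,(140,5),z);b=ray(r,(203,238),z);d=a-b; print("yaw",np.degrees(np.arctan2(-d[0],d[1])),a,b)
for o in obs: print(tri(o))
E
```

```text
scene 0 [(array([289.4, 209.5]), [279, 199, 22, 22, 403], array([289.5, 209.5]))]
scene 1 [(array([233.4, 194.8]), [230, 187, 8, 17, 130], array([233.5, 195. ]))]
scene 2 [(array([346.6, 216.4]), [342, 207, 10, 19, 156], array([346.5, 216. ]))]
side 0 [(array([242.9, 199.9]), [234, 190, 19, 21, 309], array([243., 200.]))]
side 1 [(array([284.8, 217.4]), [281, 211, 9, 14, 87], array([285. , 217.5]))]
side 2 [(array([203.8, 181.4]), [196, 171, 16, 21, 170], array([203.5, 181. ]))]
wrist 0 [(array([209.9, 103.9]), [188, 84, 45, 42, 1475], array([210. , 104.5]))]
wrist 1 [(array([223.5, 207.5]), [212, 196, 25, 24, 388], array([224. , 207.5]))]
yaw 11.09527057627457 [0.47318578 0.18299362 0.02      ] [ 0.52800086 -0.09652331  0.02      ]
yaw 11.095270576274576 [0.48359691 0.17493025 0.05      ] [ 0.53390209 -0.08158946  0.05      ]
(array([0.55818709, 0.07987448, 0.09892691]), array([-1.5, -0.6, -1.2,  0.3,  1. , -0.9]))
(array([ 0.56929085, -0.0145757 ,  0.11798976]), array([-1.5, -0.5, -1. ,  0. ,  0.6, -0.8]))
(array([0.54286341, 0.17450777, 0.09343981]), array([-0.7,  0.3, -0.7, -0.3]))
```

Emit:
send_rows(
  targets=[
    [1,[0,0,0],0.14],
    [1,[0,0,0],0.14],
    [1,[0,0,0],0.14],
    [1,[0,0,0],0.14],
    [1,[0,0,0],0.14],
    [1,[0,0,0],0.14],
    [1,[0,0,0],0.14],
    [1,[0,0,0],0.14],
    [1,[0,0,0],0.14],
    [1,[0,0,0],0.13],
    [1,[0,0,0],0],
    [1,[0,0,0],0],
  ],
  newtons=30,
)

```text
t: 2.55
tool_pos: [0.6, 0.0, 0.1945]
orientation: [-3.128, -0.29, 0.0]
force: [-0.0, -0.3, -0.7]
opening: 0.0927
```

```bash
python3 - <<'E'
from h import *
s=robot.read_state(); T=R.from_rotvec(s["orientation"]); print(s["t"],s["tool_pos"],s["q"]); print(T.as_matrix().round(3))
print((T.inv().apply(np.array([.558,.080,.080])-s["tool_pos"])*1000).round(1))
E
```

```text
2.55 [6.00010797e-01 5.06504085e-06 1.94540129e-01] [-8.54331158e-02  1.30412872e-01  1.48817707e+00  8.73611581e-06
  1.52300809e+00  1.30066337e+00]
[[ 0.983  0.184 -0.   ]
 [ 0.184 -0.983  0.   ]
 [-0.    -0.    -1.   ]]
[-26.6 -86.3 114.5]
```

Emit:
send_rows(
  targets=[
    [1,[-9,-29,0],0],
    [1,[-9,-29,0],0],
    [1,[-8.6,-28.3,0],0],
    [1,[0,0,30],0],
    [1,[0,0,0],0],
    [1,[0,0,0],0],
  ],
)

```text
t: 3.15
tool_pos: [0.5577, 0.0799, 0.1641]
orientation: [3.128, 0.287, -0.003]
force: [0.1, -1.3, 0.1]
opening: 0.0931
```

```bash
python3 - <<'E'
from h import *
s=robot.read_state(); T=R.from_rotvec(s["orientation"]); print(s["t"],s["tool_pos"])
print((T.inv().apply(np.array([.558,.080,.080])-s["tool_pos"])*1000).round(1))
for c in ["wrist","side"]:
    r=optics.read_camera(c); im=r["color"][:,:,::-1].copy(); cv2.imwrite(f"pics/{c}2.png",im)
    print(c,project(r,[.558,.08,.099]), blob(r["color"],project(r,[.558,.08,.099]),15))
E
```

```text
3.15 [0.55766908 0.07991298 0.16414958]
[ 0.5 -0.  84.1]
wrist [256.0170538  195.05309056] [(array([256.8, 195.6]), [238, 173, 39, 46, 1489], array([257. , 195.5]))]
side [242.2664478  200.14035104] [(array([242.9, 199.9]), [234, 190, 19, 21, 309], array([243., 200.]))]
```

View pics/wrist2.png

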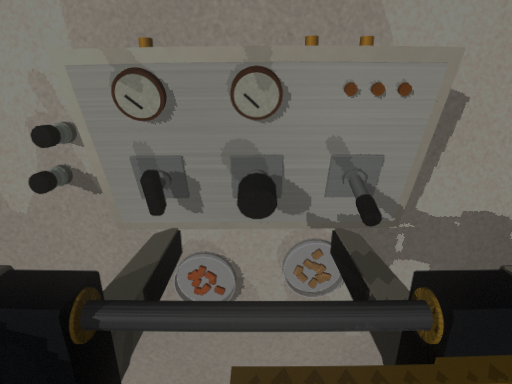

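View pics/side2.png

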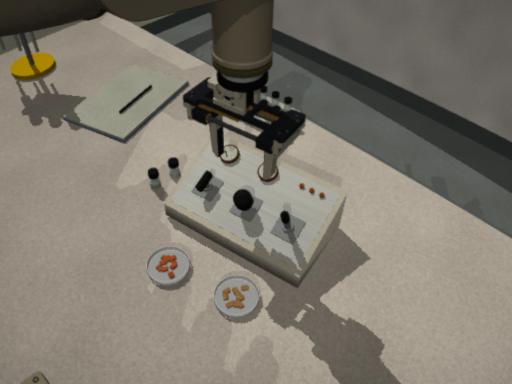

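The wrist view shows the round head centred between the fingers at (257,196), within 1 px of the prediction, and the console edges are level. I'll go down and close.

Emit:
send_rows(
  targets=[
    [1,[0,0,20],0],
    [1,[0,0,20],0],
    [1,[0,0,20],0],
    [1,[0,0,14],0],
    [1,[0,0,9],0],
    [1,[0,0,0],0],
    [-1,[0,0,0],0],
    [-1,[0,0,0],0],
    [-1,[0,0,0],0],
    [-1,[0,0,0],0],
    [-1,[0,0,0],0],
    [-1,[0,0,0],0],
  ],
  newtons=30,
)

```text
t: 4.45
tool_pos: [0.5584, 0.0802, 0.0817]
orientation: [-3.129, -0.284, -0.0]
force: [-0.4, -0.7, 0.1]
opening: 0.0494
```

```bash
python3 - <<'E'
from h import *
s=robot.read_state(); print(s["t"],s["tool_pos"],s["force"],s["opening"],s["wrist_torque"])
E
```

```text
4.45 [0.55839139 0.08019499 0.08168993] [-0.35107625 -0.66773146  0.12078362] 0.04938446209337048 [ 0.01609306  0.12097964 -0.03260628]
```

Still closing.

Emit:
send_rows(
  targets=[
    [-1,[0,0,0],0],
    [-1,[0,0,0],0],
    [-1,[0,0,0],0],
    [-1,[0,0,0],0],
    [-1,[0,0,0],0],
  ],
  newtons=40,
)

```text
t: 4.95
tool_pos: [0.5584, 0.0796, 0.0816]
orientation: [3.128, 0.283, 0.0]
force: [0.7, -6.4, 0.8]
opening: 0.0347
```

```bash
python3 - <<'E'
from h import *
s=robot.read_state(); print(s["t"],s["tool_pos"],s["force"],s["opening"],s["wrist_torque"])
r=optics.read_camera("wrist"); cv2.imwrite("pics/w3.png",r["color"][:,:,::-1])
E
```

```text
4.95 [0.55840569 0.07955563 0.0815655 ] [ 0.65305638 -6.4142482   0.79277757] 0.03472451180390899 [-0.84423068  0.04913101  0.02012144]
```

View pics/w3.png

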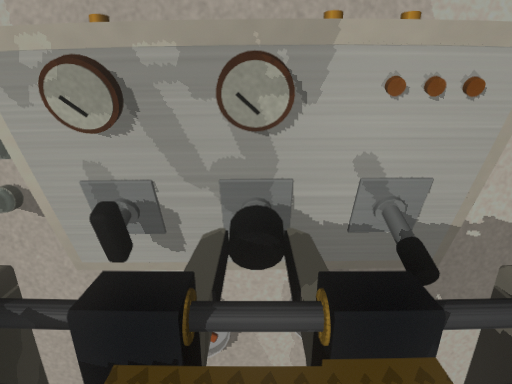

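```bash
python3 - <<'E'
from h import *
s=robot.read_state(); r=optics.read_camera("wrist")
g=s["tool_pos"]+[0,0,.019]
print("grasp pt px",project(r,g),"est knob px",project(r,[.558,.08,.099]),blob(r["color"],(257,237),12,40), s["opening"])
T=R.from_rotvec(s["orientation"])
for dx in(-.0075,.0075):
  for dz in (-.019,0,.019): print(dx,dz,[project(r,g+T.apply([dx,sy*.0175,-dz])).round() for sy in(-1,1)])
E
python3 -c "
import cv2;a=cv2.imread('pics/w3.png')[170:350,150:380];cv2.imwrite('pics/w3c.png',cv2.resize(cv2.convertScaleAbs(a,alpha=2,beta=20),None,fx=3.2,fy=3.2))"
```

```text
grasp pt px [256.15211555 237.17756999] est knob px [255.39049492 236.55996681] [] 0.034426329843329155
-0.0075 -0.019 [array([231., 235.]), array([281., 235.])]
-0.0075 0 [array([229., 248.]), array([283., 248.])]
-0.0075 0.019 [array([226., 263.]), array([286., 263.])]
0.0075 -0.019 [array([231., 215.]), array([282., 215.])]
0.0075 0 [array([228., 226.]), array([284., 226.])]
0.0075 0.019 [array([225., 240.]), array([287., 240.])]
```

View pics/w3c.png

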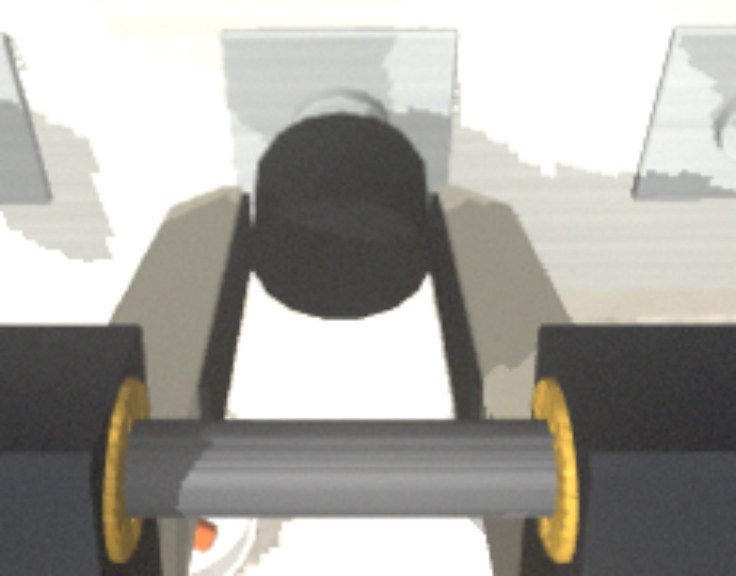

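Emit:
send_rows(
  targets=[
    [-1,[-0.86,0,-2.35],0],
    [-1,[-0.86,0,-2.35],0],
    [-1,[-0.86,0,-2.35],0],
    [-1,[-0.86,0,-2.35],0],
    [-1,[-0.86,0,-2.35],0],
    [-1,[-0.86,0,-2.35],0],
    [-1,[-0.86,0,-2.35],0],
    [-1,[-0.86,0,-2.35],0],
    [-1,[0,0,0],0],
    [-1,[0,0,0],0],
  ],
  newtons=45,
)

```text
t: 6.05
tool_pos: [0.5517, 0.0783, 0.1004]
orientation: [3.128, 0.283, 0.0]
force: [0.2, -5.0, -0.5]
opening: 0.0342
```

```bash
python3 - <<'E'
from h import *
s=robot.read_state(); print(s["t"],s["tool_pos"],s["force"],s["opening"],s["wrist_torque"])
r=optics.read_camera("scene"); cv2.imwrite("pics/s4.png",cv2.resize(r["color"][140:300,150:420,::-1],None,fx=2.9,fy=2.9))
E
```

```text
6.05 [0.55167765 0.07830071 0.10043108] [ 0.15289348 -5.02904562 -0.52031822] 0.0342172744750234 [-0.92357617 -0.04565838  0.00963293]
```

View pics/s4.png

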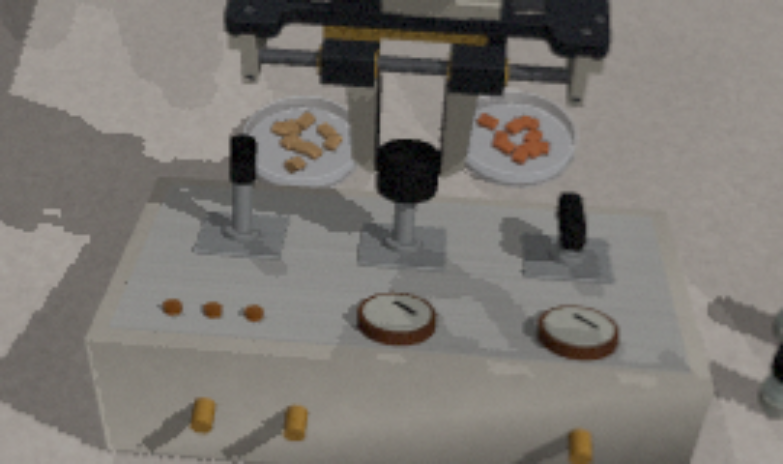

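The knob is out: the head rose about 10 px, the stem is visible and the force is near zero. I'll hold about 2 s in total.

Emit:
send_rows(
  targets=[
    [-1,[0,0,0],0],
    [-1,[0,0,0],0],
    [-1,[0,0,0],0],
    [-1,[0,0,0],0],
    [-1,[0,0,0],0],
    [-1,[0,0,0],0],
    [-1,[0,0,0],0],
    [-1,[0,0,0],0],
    [-1,[0,0,0],0],
    [-1,[0,0,0],0],
    [-1,[0,0,0],0],
    [-1,[0,0,0],0],
  ],
)

```text
t: 7.3
tool_pos: [0.5516, 0.0783, 0.1004]
orientation: [3.128, 0.283, 0.0]
force: [0.4, -5.2, 0.4]
opening: 0.0345
```

```bash
python3 - <<'E'
from h import *
s=robot.read_state(); print(s["t"],s["tool_pos"],s["force"],s["opening"])
o=[]
for c,g in (("scene",(290,199)),("side",(240,185))):
    r=optics.read_camera(c)
    d=optics.cut_out(c,"air_knob"); print(c,project(r,np.array([.558,.08,.099])+.02*np.array([-.336,-.065,.94])),[(e["confidence"],e["point"]) for e in d])
    print(blob(r["color"],g,8))
E
```

```text
7.3 [0.55164382 0.07832045 0.10040504] [ 0.39814989 -5.15291169  0.36184224] 0.0345155305087267
scene [289.35382641 198.31881397] [(0.58, [293.0, 202.3])]
[(array([290.1, 198.5]), [279, 188, 23, 22, 416], array([290. , 198.5]))]
side [240.14080601 195.61675656] [(0.66, [239.8, 190.4])]
[]
```

The scene view puts the head at (290.1,198.5). Fully out should be (289.4,198.3). Now I'll push it home with a slight overtravel.

Emit:
send_rows(
  targets=[
    [-1,[0,0,0],0],
    [-1,[0,0,0],0],
    [-1,[0.86,0,2.35],0],
    [-1,[0.86,0,2.35],0],
    [-1,[0.86,0,2.35],0],
    [-1,[0.86,0,2.35],0],
    [-1,[0.86,0,2.35],0],
    [-1,[0.86,0,2.35],0],
    [-1,[0.86,0,2.35],0],
    [-1,[0.86,0,2.35],0],
    [-1,[0.3,0,0.8],0],
    [-1,[0,0,0],0],
  ],
)

```text
t: 8.7
tool_pos: [0.5585, 0.0796, 0.0815]
orientation: [3.128, 0.283, -0.001]
force: [-3.3, -6.5, 8.1]
opening: 0.0342
```

```bash
python3 - <<'E'
from h import *
s=robot.read_state(); print(s["t"],s["tool_pos"],s["force"],s["opening"])
r=optics.read_camera("scene"); print(blob(r["color"],(290,208),12))
E
```

```text
8.7 [0.55848942 0.07957385 0.08148394] [-3.32239938 -6.52439527  8.13665428] 0.034243492158010695
[(array([289. , 208.9]), [279, 189, 23, 32, 435], array([290. , 204.5]))]
```

The knob is home against its stop, with about 9 N along the axis. I'll open and then retreat straight up.

Emit:
send_rows(
  targets=[
    [1,[0,0,0],0],
    [1,[0,0,0],0],
    [1,[0,0,0],0],
    [1,[0,0,0],0],
    [1,[0,0,0],0],
    [1,[0,0,0],0],
    [1,[0,0,0],0],
    [1,[0,0,0],0],
  ],
)

```text
t: 9.55
tool_pos: [0.5586, 0.0802, 0.0807]
orientation: [-3.129, -0.284, -0.0]
force: [-0.1, -0.2, -0.3]
opening: 0.0914
```

Emit:
send_rows(
  targets=[
    [1,[0,0,-10],0],
    [1,[0,0,-20],0],
    [1,[0,0,-25],0],
    [1,[0,0,-25],0],
    [1,[0,0,-25],0],
    [1,[0,0,-15],0],
    [1,[0,0,0],0],
    [1,[0,0,0],0],
  ],
)

```text
t: 10.35
tool_pos: [0.5585, 0.0802, 0.2003]
orientation: [-3.129, -0.284, 0.0]
force: [0.3, -0.8, 0.6]
opening: 0.0928
```

```bash
python3 - <<'E'
from h import *
s=robot.read_state(); print(s["t"],s["tool_pos"],s["force"],s["opening"])
G={"scene":[(290,211),(232,194),(346,217)],"side":[(243,200),(285,217),(204,181)]}
for c in G:
    r=optics.read_camera(c); cv2.imwrite(f"pics/{c}9.png",r["color"][:,:,::-1])
    for g in G[c]: print(c,[b[0] for b in blob(r["color"],g,14)])
E
```

```text
10.35 [0.55852511 0.08017889 0.20030974] [ 0.34360758 -0.77209005  0.63148043] 0.09283616185248576
scene [array([289.4, 209.5])]
scene [array([233.4, 194.8])]
scene [array([346.7, 216.3])]
side [array([242.9, 199.9])]
side [array([284.8, 217.5])]
side [array([203.8, 181.4])]
```

View pics/scene9.png

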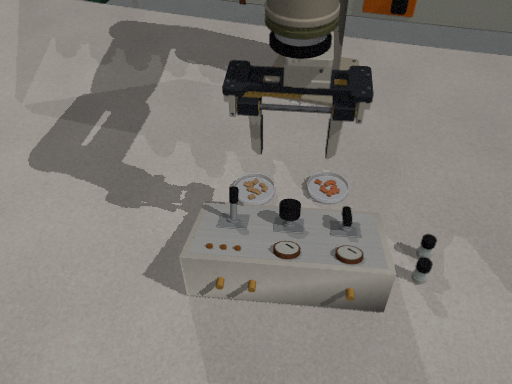

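All three knobs are back at their start pixels, to within 0.1 px in both views, and the gripper is clear above the console.

```bash
python3 -c "
from plant import ticket
print(ticket.close_job())"
```

```text
the job is handed in; nothing more can be done
None
```

I gripped the round knob across the row and pulled it 20 mm out along its axis. It stayed out for about 2 s, still held by the gripper. I then pushed it home against its stop with about 9 N, opened the gripper and backed straight up. The job was handed in at about 10.5 s.

- **While out:** the scene camera put the head within 1 px of where a fully out knob should appear. The side camera gave no usable dark-blob reading at that moment. The recognition network's points were several pixels off in both views, so I relied on the scene reading and the near-zero spring force.
- **At the end:** in the scene and side views all three knobs are within 0.1 px of where they started, so the round one is home, the slim one out and the T-bar in. The gripper is open and about 10 cm above the round knob, and the force reading is about 1 N or less, as it was in free air.

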